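# Load the gudgeon-pin carrier and lift it level

## Task

Stand the loose gudgeon pin upright in the empty socket of the pin carrier, down on the socket's floor, and let go of it. Then take the carrier by the upright grip in its middle, lift it so that its underside is at least 10 cm above the bench, and finish while holding it there level and still, with both pins standing in their sockets. Leave the other parts on the bench where they are.

Things in the scene. Friction and masses are not known exactly. Their poses are not given: they have to be found in the camera images.
- loose_pin_center (a point): Centre (half-way up, 40 mm above its foot) of the loose gudgeon pin: a plain bright steel round pin, 22 mm diameter, 80 mm tall, hollow at its upper end, about 0.12 kg, standing upright on the bench by itself; foot edge chamfered 2 mm. Its z axis runs up along the pin.
- fitted_pin_center (a point): Centre (40 mm above its foot) of the second, identical gudgeon pin, which already stands in the carrier's filled socket. Its z axis runs up along the pin.
- empty_bore (a point): Centre of the mouth of the carrier's empty steel socket, 50 mm outside diameter, mouth 32 mm above the carrier's underside; round bore 26 mm clear diameter (2 mm room all round the pin), 26 mm deep, closed flat floor: a pin standing in it has its centre 14 mm above this point. z points up out of the bore, x along the carrier away from the grip.
- filled_bore (a point): Centre of the mouth of the carrier's other socket, the same in size, 170 mm from the empty one; the fitted pin stands in it.
- carrier_grip (a point): Centre of the carrier's upright black grip in the middle of its length: a flat block on a thin stem, 14 mm thick along the carrier's long axis (x), 46 mm wide across it (y), 46 mm tall (z); its centre is 125 mm and its top 148 mm above the carrier's underside. x points to the empty socket, 85 mm away. Gripped across the 14 mm (closing along x) the carrier stays level.
- carrier_foot (a point): Centre of the carrier's underside, directly below the grip; its z axis is the carrier's upright axis. At height 0 it stands on the bench.
- bearing: Bystander to be left alone: roller bearing, bright steel ring 68 mm across, 20 mm thick; origin at the centre of its underside.
- washer: Bystander to be left alone: steel thrust washer, 65 mm across, 9 mm thick; origin at the centre of its underside.
- synchro: Bystander to be left alone: brass-coloured toothed synchro ring, 71 mm across, 10 mm thick; origin at the centre of its underside.
- filter: Bystander to be left alone: black oil filter canister standing upright, 68 mm across, 90 mm tall; origin at the centre of its underside.
- tray: Bystander to be left alone: small round pressed tray with bolts in it, 69 mm across, 22 mm tall; origin at the centre of its underside.
- carrier: The pin carrier, loose on the bench: a steel foot plate 220 mm long with its two end sockets, 52 mm wide, about 0.36 kg without pins. Pins in the sockets reach 86 mm above its underside. Origin at the centre of its underside (same point as carrier_foot), x axis towards the empty socket, z up.
- loose_pin: The loose gudgeon pin as a whole; origin at the centre of its foot.
Mind the look-alikes: they are no part of the job. Leave any orange or pink look-alike of the loose_pin alone.

How it is judged:
By the outcome, as a careful person would: the job done as asked, in the order asked, and still so for the second after the job is handed in, while the arm keeps its last pose, push and grip.
It also fails if it takes over 51 s, if anything falls off the work surface, if the arm or the gripper's body presses on something with over 40 N, if the wrist force passes 120 N, or if a joint passes its speed limit or range.

## Robot

A 6-joint arm with a two-finger parallel gripper is mounted at the origin on a cart in front of the work surface, level with it; the furniture and walls round the work are solid. World frame = base frame: x ahead of the robot, y to its left, z up, the work surface at z = 0. Lengths are in m, angles in degrees, forces in N, time in s.
With the tool pointing down it reaches from about 0.35 to 0.875 m from the base axis. Payload 4.2 kg.
Tool frame: the origin (TCP) lies midway between the tips of the shut fingers; the grasp point (between the pads) lies 19 mm behind it; z points along the fingers, y is the direction in which the jaws open and shut (so a half turn about z gives the same grasp; the last joint's range is limited). The gripper opens to 87 mm and grips with 3 to 60 N. Pads are 19 mm wide; open, the fingers measure 117 mm over their backs; the gripper's body (75 mm by 190 mm) begins 51 mm behind the grasp point.
Start: joints at [79.847, 22.042, 0.453, 0, -68.411, -14.817], TCP at [0.264, 0.567, 0.223] pointing down, gripper open.
Joint ranges: [-179.83, 179.83], [-69.29, 118.12], [-61.27, 80.66], [-181.25, 117.63], [-171.15, -9.14], [-177.46, 177.46]. Speed limits (degrees/s): [159.86, 159.86, 180, 180, 180, 180].

## Interface

Orientations are given as a 3x3 rotation matrix whose columns are the frame's x, y, z axes.
In Python, from station import sense, capture, get_calibration, finish_job, spot_in, spot_point gives the robot as it stands.
- The arm moves only by the shell command python3 -m inch 'ROWS'. ROWS is JSON, a list of rows, each an object with "fingers": the finger opening in cm, from 0 to 8.7; "delta_pos": the shift along the tool's x, y, z in cm, a list of three; "spin": the turn about the tool's z in degrees. In form: [{"fingers": fingers, "delta_pos": [dx, dy, dz], "spin": spin}, ...]. A call has 1 to 20 rows; each row is the pose to reach, as a shift and turn from the pose commanded when the call began, along the tool's axes at that moment; what a row does not reach only later rows make up. A row lasts 1/10 s, in which the tool goes at most 50 mm and 8.59 degrees, less where a joint would pass 70% of its speed; a pose out of reach is approached as far as the arm can. A call with a gripper value outside its range is refused whole. The fingers move at their own pace and stop on an object; the grip force is fixed at half the most. Time passes only in rows, so rows that repeat a pose let the fingers close. It gives the time, the measured TCP pose, the force and the opening at its end, in the units of the state.
- sense(): the state, without advancing time (a new reading comes with each control period).
- capture(name): name is "scene" or "side" or "wrist"; returns the picture (400x640x3 uint8, red, green, blue); there is no depth.
- get_calibration(name): a dict with "K" (3x3 intrinsics, pixels), "T" (4x4, takes a point from camera to world coordinates). Camera axes: x right, y up, looking along -z (the intrinsics and any distortion apply to the point x, -y, -z); pixel columns grow to the right and rows downward; lengths in m; the calibration is good to about 2 mm. A picture is of the moment at which its call begins: read the wrist's pose just before it. get_calibration takes no time and is no camera call; for the wrist camera it gives the pose at the moment of the call.
- finish_job(): hands the job in, once; it reports no verdict.
Trained networks look in the newest picture that a camera, given by its name, has taken for a name from the list of things; names that differ only in an ending like _2 or _b are one class to them, and where a whole thing is asked for, a point or a joint stands for the part that bears it (a point fixed in the world has none). Each returns a list of dicts, best first, with "conf" (0 to 1); they miss things now and then, are a little off and sometimes report something else, mostly with a low value. They report only what shows in the picture. A call takes as long as a camera call. They do not tell look-alikes from the thing itself.
- spot_in(camera, target): "extent" ([left, top, right, bottom] as shares, 0 to 1, of the picture: columns of its width, rows of its height, round what is visible of it).
- spot_point(camera, target): "location" ([column, row] as shares, 0 to 1, of the picture: columns of its width, rows of its height: a listed point, or the origin of a listed thing).
The state is a dict: "time_s": time; "joints": joint angles; "joint_velocities": joint speeds; "effort": joint torques, N m; "tcp_pos": TCP position; "ee_rot": TCP orientation; "wrist_force": force on the tool from outside, world axes, zero at the start; "moment": the same for the moment, N m; "gripper_width": opening from 0.0 (shut) to 1.0 (fully open).
Only numpy, scipy, OpenCV 4.12 (cv2) and the standard library are available. Lean on these libraries where they do the work, as an engineer would, in place of code of your own. Each camera call takes 0.05 s, during which the arm holds its last target.

## Working session

There is one attempt and no reset: what is moved stays moved. The work goes in short steps, Python scripts to look and compute and a shell command to move; the robot and the scene stay as the last step left them, time stands still between calls to the robot, and variables do not carry over. Pictures are saved under pics/ and viewed, and the job is handed in when it is done.

```bash
ls; mkdir -p pics; python3 - <<'E'
from station import *
import cv2
s=sense();print(s)
for n in ["scene","side","wrist"]:
    im=capture(n);cv2.imwrite(f"pics/{n}0.png",im[:,:,::-1])
    c=get_calibration(n);print(n,c)
    for t in ["loose_pin_center","fitted_pin_center","empty_bore","filled_bore","carrier_grip","carrier_foot"]:
        print(t,[(round(d['conf'],2),[round(d['location'][0]*640),round(d['location'][1]*400)]) for d in spot_point(n,t)][:3])
print(sense()['time_s'])
E
```

```text
pics
{'time_s': 0.0, 'joints': array([ 7.98505637e+01,  2.20905895e+01,  3.78672463e-01, -2.91548589e-02,
       -6.84112645e+01, -1.48158470e+01]), 'joint_velocities': array([-0.01861122, -0.02263901,  0.08549536,  0.01014854, -0.00068062,
        0.01747013]), 'effort': array([ 2.43393742e-04, -3.90674937e+01,  1.87403029e+01,  4.22011748e+00,
        1.09819372e-02, -1.96188867e-04]), 'tcp_pos': array([0.26352592, 0.56605017, 0.22145343]), 'ee_rot': array([[ 9.06484480e-01, -4.22238291e-01, -8.44590821e-04],
       [-4.22239126e-01, -9.06482205e-01, -2.03285764e-03],
       [ 9.27437878e-05,  2.19937319e-03, -9.99997577e-01]]), 'wrist_force': array([-0.02986804,  0.20986964, -0.70201666]), 'moment': array([-0.07257572, -0.02345276, -0.03984606]), 'gripper_width': 0.9984953574948073}
scene {'K': array([[431.98535026,   0.        , 321.68881775],
       [  0.        , 431.98535026, 203.73417227],
       [  0.        ,   0.        ,   1.        ]]), 'T': array([[ 0.87472267,  0.35346011, -0.33155121,  0.15511227],
       [-0.48427951,  0.61174084, -0.625497  , -0.66070899],
       [-
[... 971 characters left out ...]
333, 198])]
carrier_grip [(0.96, [321, 180])]
carrier_foot [(0.66, [323, 217])]
wrist {'K': array([[349.91179907,   0.        , 321.07353713],
       [  0.        , 349.91179907, 199.68502277],
       [  0.        ,   0.        ,   1.        ]]), 'T': array([[-4.21728432e-01,  8.71794721e-01,  2.49237023e-01,
         3.32435537e-01],
       [-9.06722188e-01, -4.05499532e-01, -1.15866315e-01,
         5.34187470e-01],
       [ 5.38547666e-05, -2.74852858e-01,  9.61486299e-01,
         3.83774612e-01],
       [ 0.00000000e+00,  0.00000000e+00,  0.00000000e+00,
         1.00000000e+00]])}
loose_pin_center []
fitted_pin_center []
empty_bore []
filled_bore []
carrier_grip []
carrier_foot []
1.05
```

View pics/scene0.png

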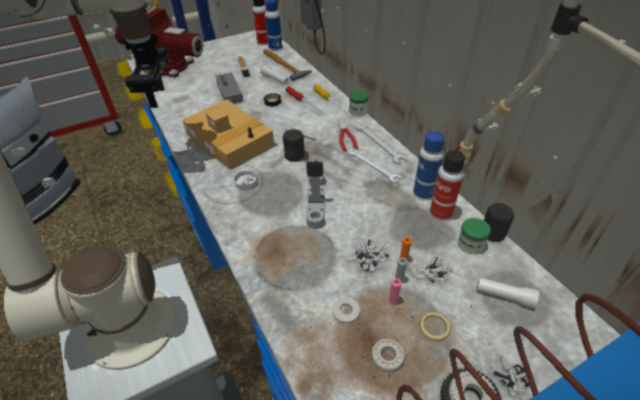

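View pics/side0.png

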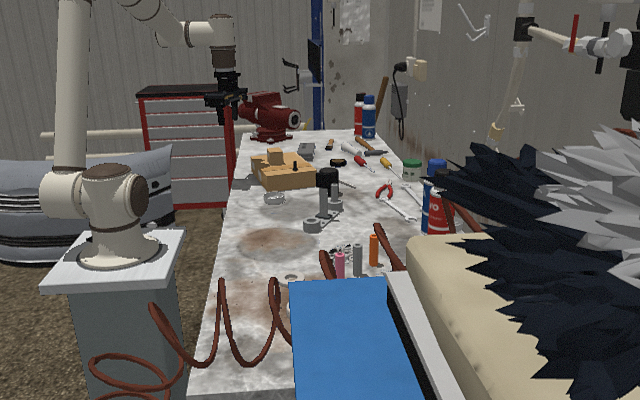

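View pics/wrist0.png

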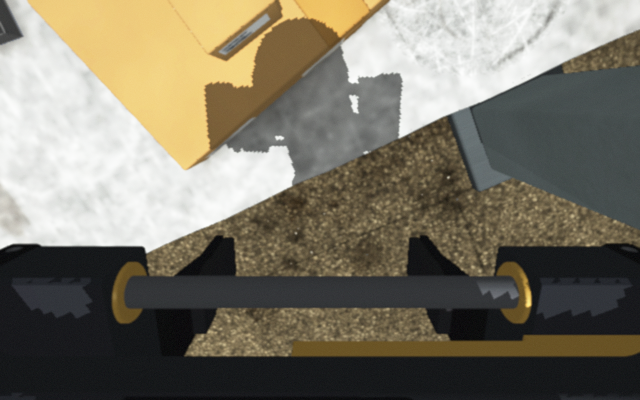

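The grey loose pin stands at about scene (401,270) and side (357,260), between the pink (396,291) and orange (406,247) look-alikes. The carrier's empty socket faces the camera at scene (316,215), and its grip is at (315,168). Next I'll triangulate and zoom in.

```bash
cat > h.py <<'E'
import numpy as np
from station import *
def ray(n,px,c=None):
    c=c or get_calibration(n);K=c['K'];T=c['T']
    d=np.array([(px[0]-K[0,2])/K[0,0],-(px[1]-K[1,2])/K[1,1],-1.0])
    return T[:3,3],T[:3,:3]@(d/np.linalg.norm(d))
def onz(n,px,z,c=None):
    o,d=ray(n,px,c);return o+d*(z-o[2])/d[2]
def proj(n,p,c=None):
    c=c or get_calibration(n);T=c['T'];q=T[:3,:3].T@(np.array(p)-T[:3,3])
    return np.array([c['K'][0,0]*q[0]/-q[2]+c['K'][0,2],c['K'][1,1]*q[1]/q[2]+c['K'][1,2]])
def tri(a,b):
    (o1,d1),(o2,d2)=a,b
    A=np.stack([d1,-d2],1);t=np.linalg.lstsq(A,o2-o1,rcond=None)[0]
    p,q=o1+d1*t[0],o2+d2*t[1];return (p+q)/2,np.linalg.norm(p-q)
E
python3 - <<'E'
from h import *;import cv2
np.set_printoptions(precision=4,suppress=True)
a=cv2.imread('pics/scene0.png')[140:310,240:460];cv2.imwrite('pics/sc_z.png',cv2.resize(a,None,fx=3.5,fy=3.5,interpolation=2))
a=cv2.imread('pics/side0.png')[160:290,240:420];cv2.imwrite('pics/si_z.png',cv2.resize(a,None,fx=4,fy=4,interpolation=2))
for nm,a,b in [('pin',(401,270),(357,260)),('grip',(318,166),(321,180)),('empty',(316,213),(312,219)),('foot',(317,204),(323,217)),('filled',(317,170),(333,198))]:
    print(nm,tri(ray('scene',a),ray('side',b)))
print(onz('scene',(401,270),.04),onz('side',(357,260),.04),onz('scene',(316,213),.032),onz('side',(312,219),.032),onz('scene',(318,166),.125),onz('side',(321,180),.125))
E
```

```text
pin (array([ 0.6099, -0.1994,  0.041 ]), np.float64(0.00424294858442618))
grip (array([0.5637, 0.1385, 0.1351]), np.float64(0.017822003362208533))
empty (array([0.5251, 0.0754, 0.0356]), np.float64(0.004444134605711137))
foot (array([0.5576, 0.124 , 0.0172]), np.float64(0.004738170848889382))
filled (array([0.6061, 0.223 , 0.0435]), np.float64(0.011630688411428062))
[ 0.6128 -0.198   0.04  ] [ 0.608 -0.2    0.04 ] [0.529  0.0797 0.032 ] [0.5236 0.0809 0.032 ] [0.5794 0.1557 0.125 ] [0.5579 0.1526 0.125 ]
```

View pics/sc_z.png

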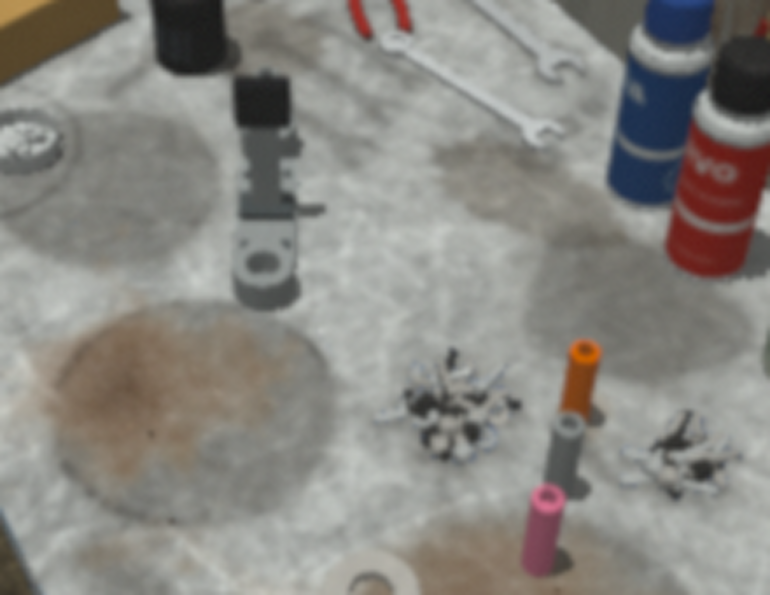

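View pics/si_z.png

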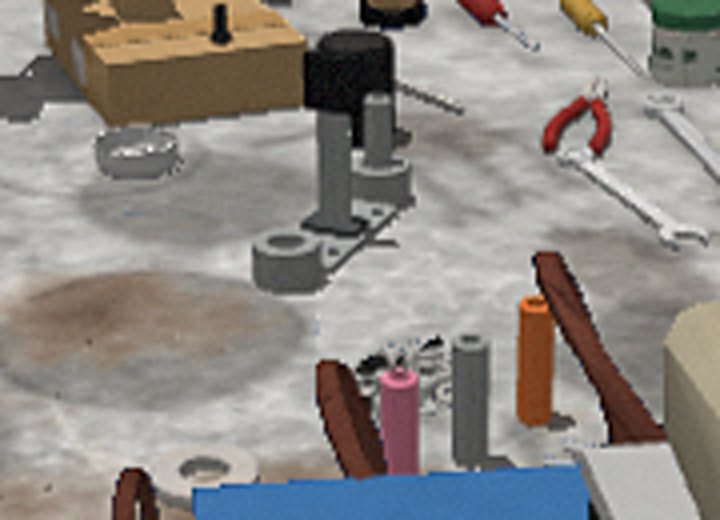

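```bash
python3 - <<'E'
from h import *
np.set_printoptions(precision=4,suppress=True)
f=lambda x,y:(240+x/3.5,140+y/3.5)
g=lambda x,y:(240+x/4,160+y/4)
for n,a,b,z in [('grey',f(568,423),g(471,340),.08),('pink',f(547,493),g(399,374),.08),('orange',f(585,347),g(535,300),.08),('bore',f(263,262),g(290,242),.032),('gripTop',f(263,82),g(350,38),.148),('filledpintop',f(263,82),g(379,96),.086)]:
    print(n,tri(ray('scene',a),ray('side',b)),onz('scene',a,z),onz('side',b,z))
from math import *
# tcp x,y axis, target
s=sense();R=s['ee_rot'];print(R@[0,0,1],s['tcp_pos'])
E
```

```text
grey (array([ 0.6098, -0.1994,  0.0791]), np.float64(0.0007625236782692515)) [ 0.6097 -0.1998  0.08  ] [ 0.6091 -0.2018  0.08  ]
pink (array([ 0.5628, -0.2394,  0.0802]), np.float64(0.0023009932694850097)) [ 0.5642 -0.2388  0.08  ] [ 0.5618 -0.2402  0.08  ]
orange (array([ 0.6574, -0.1533,  0.0816]), np.float64(0.0026777198019946823)) [ 0.6599 -0.1517  0.08  ] [ 0.6567 -0.1516  0.08  ]
bore (array([0.5248, 0.0773, 0.0288]), np.float64(0.00024556850019773706)) [0.5236 0.0747 0.032 ] [0.5242 0.0697 0.032 ]
gripTop (array([0.5699, 0.1419, 0.1554]), np.float64(0.015548378726659578)) [0.5652 0.1447 0.148 ] [0.5803 0.1799 0.148 ]
filledpintop (array([0.6027, 0.2123, 0.0877]), np.float64(0.007789604911188788)) [0.5992 0.2115 0.086 ] [0.6073 0.2238 0.086 ]
[ 0.  0. -1.] [0.2638 0.5666 0.2226]
```

Grey pin is at about (0.610,-0.200), with its neighbours about 63 mm either side along a 42° line. The carrier's x axis has a yaw of about -119°. I'll move to a wrist view of the carrier.

```bash
python3 -m inch '[{"fingers":8.7,"delta_pos":[45.8,14.7,-3.7],"spin":94},{"fingers":8.7,"delta_pos":[45.8,14.7,-3.7],"spin":94},{"fingers":8.7,"delta_pos":[45.8,14.7,-3.7],"spin":94},{"fingers":8.7,"delta_pos":[45.8,14.7,-3.7],"spin":94},{"fingers":8.7,"delta_pos":[45.8,14.7,-3.7],"spin":94},{"fingers":8.7,"delta_pos":[45.8,14.7,-3.7],"spin":94},{"fingers":8.7,"delta_pos":[45.8,14.7,-3.7],"spin":94},{"fingers":8.7,"delta_pos":[45.8,14.7,-3.7],"spin":94},{"fingers":8.7,"delta_pos":[45.8,14.7,-3.7],"spin":94},{"fingers":8.7,"delta_pos":[45.8,14.7,-3.7],"spin":94},{"fingers":8.7,"delta_pos":[45.8,14.7,-3.7],"spin":94},{"fingers":8.7,"delta_pos":[45.8,14.7,-3.7],"spin":94},{"fingers":8.7,"delta_pos":[45.8,14.7,-3.7],"spin":94},{"fingers":8.7,"delta_pos":[45.8,14.7,-3.7],"spin":94},{"fingers":8.7,"delta_pos":[45.8,14.7,-3.7],"spin":94}]'
python3 - <<'E'
from h import *;import cv2
np.set_printoptions(precision=4,suppress=True)
s=sense();print(s['time_s'],s['tcp_pos'],s['joints'],s['joint_velocities'])
c=get_calibration('wrist');print(c['T'])
im=capture('wrist');cv2.imwrite('pics/w1.png',im[:,:,::-1])
for t,z in [("fitted_pin_center",.046),("empty_bore",.032),("filled_bore",.032),("carrier_grip",.125),("carrier_foot",0)]:
    for d in spot_point('wrist',t)[:3]:
        p=np.array(d['location'])*[640,400];print(t,round(d['conf'],2),p,onz('wrist',p,z,c))
E
```

```text
time_s: 2.55
tcp_pos: [0.6164, 0.2407, 0.2598]
ee_rot: [[-0.482, -0.876, 0.0], [-0.876, 0.482, 0.0], [-0.0, -0.0, -1.0]]
wrist_force: [0.1, 0.6, -0.1]
gripper_width: 0.994
2.55 [0.6164 0.2407 0.2598] [ 35.3061  24.5239   9.6453   0.0002 -75.108  -64.1254] [ 0.0406 -0.0701 -0.0082 -0.0352 -0.0913 -0.2483]
[[-0.8763 -0.4626 -0.1341  0.58  ]
 [ 0.4817 -0.8424 -0.2414  0.174 ]
 [-0.0013 -0.2762  0.9611  0.4209]
 [ 0.      0.      0.      1.    ]]
fitted_pin_center 0.59 [322.176 152.6  ] [0.606  0.2227 0.046 ]
empty_bore 0.39 [378.112 246.   ] [0.6021 0.3554 0.032 ]
filled_bore 0.73 [320.128 151.6  ] [0.6084 0.2224 0.032 ]
filled_bore 0.58 [321.6  150.68] [0.6065 0.2223 0.032 ]
carrier_grip 0.93 [324.8   60.08] [0.5635 0.1492 0.125 ]
carrier_foot 0.85 [322.624  73.08 ] [0.5653 0.1497 0.    ]
```

View pics/w1.png

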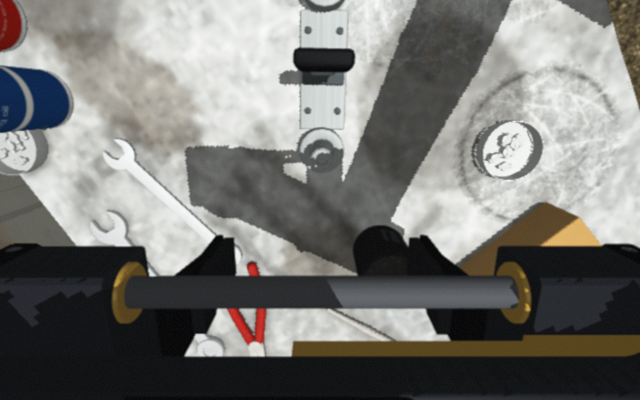

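The wrist picture shows the filled socket at (320,150) and the grip at (324,60). The empty socket is cut off at the top edge, so I'll shift 10 cm along tool x.

```bash
python3 -m inch '[{"fingers":8.7,"delta_pos":[4,0,0],"spin":0},{"fingers":8.7,"delta_pos":[8,0,0],"spin":0},{"fingers":8.7,"delta_pos":[10,0,0],"spin":0},{"fingers":8.7,"delta_pos":[10,0,0],"spin":0},{"fingers":8.7,"delta_pos":[10,0,0],"spin":0}]'
python3 - <<'E'
from h import *;import cv2
np.set_printoptions(precision=4,suppress=True)
s=sense();print(s['time_s'],s['tcp_pos'],s['joints'],s['joint_velocities'])
c=get_calibration('wrist');print(c['T'])
im=capture('wrist');cv2.imwrite('pics/w2.png',im[:,:,::-1])
cv2.imwrite('pics/w2z.png',cv2.resize(im[60:260,220:420,::-1],None,fx=3,fy=3,interpolation=2))
for t,z in [("fitted_pin_center",.046),("empty_bore",.032),("filled_bore",.032),("carrier_grip",.125),("carrier_foot",0)]:
    for d in spot_point('wrist',t)[:3]:
        p=np.array(d['location'])*[640,400];print(t,round(d['conf'],2),p,onz('wrist',p,z,c))
E
```

```text
time_s: 3.35
tcp_pos: [0.5688, 0.1525, 0.2601]
ee_rot: [[-0.485, -0.875, 0.001], [-0.875, 0.485, 0.001], [-0.001, -0.001, -1.0]]
wrist_force: [-0.3, -0.0, -0.7]
gripper_width: 0.999
3.35 [0.5688 0.1525 0.2601] [ 30.7572  17.1305  -1.3785   0.0031 -71.4135 -59.7454] [ 0.8164  1.3157  0.9571 -0.0242 -0.0533 -0.0318]
[[-0.875  -0.4648 -0.1358  0.532 ]
 [ 0.4842 -0.841  -0.2415  0.0858]
 [-0.0019 -0.2771  0.9608  0.4212]
 [ 0.      0.      0.      1.    ]]
fitted_pin_center 0.89 [320.576 241.8  ] [0.6101 0.2242 0.046 ]
empty_bore 0.58 [324.672  86.8  ] [0.5234 0.0766 0.032 ]
filled_bore 0.95 [321.984 234.52 ] [0.607 0.222 0.032]
carrier_grip 0.89 [323.392 183.8  ] [0.5651 0.1486 0.125 ]
carrier_foot 0.76 [322.816 160.08 ] [0.5655 0.1489 0.    ]
```

View pics/w2z.png

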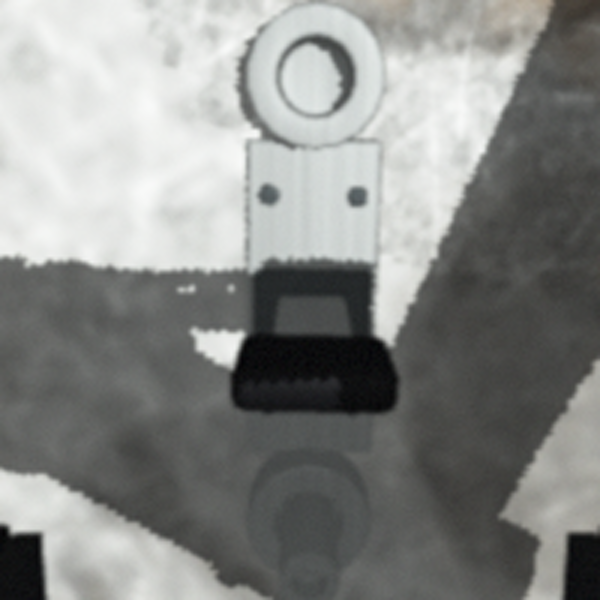

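View pics/w2.png

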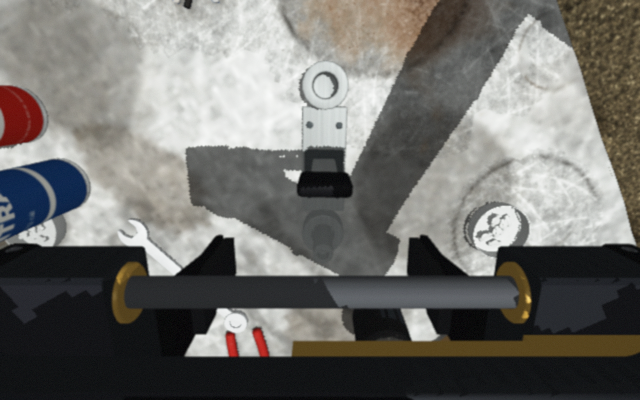

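The empty bore mouth is at px (325.3,85.2), about (0.523,0.0755). The filled bore is at (322,234) and the grip at (323,184). The two bores come out 169 mm apart against 170 mm nominal. Now on to a view over the pin.

```bash
python3 -m inch '[{"fingers":8.7,"delta_pos":[22.2,-23,4],"spin":19},{"fingers":8.7,"delta_pos":[22.2,-23,4],"spin":19},{"fingers":8.7,"delta_pos":[22.2,-23,4],"spin":19},{"fingers":8.7,"delta_pos":[22.2,-23,4],"spin":19},{"fingers":8.7,"delta_pos":[22.2,-23,4],"spin":19},{"fingers":8.7,"delta_pos":[22.2,-23,4],"spin":19},{"fingers":8.7,"delta_pos":[22.2,-23,4],"spin":19},{"fingers":8.7,"delta_pos":[22.2,-23,4],"spin":19},{"fingers":8.7,"delta_pos":[22.2,-23,4],"spin":19},{"fingers":8.7,"delta_pos":[22.2,-23,4],"spin":19}]'
python3 - <<'E'
from h import *;import cv2
np.set_printoptions(precision=4,suppress=True)
s=sense();print(s['time_s'],s['tcp_pos'],s['joints'],s['joint_velocities'])
c=get_calibration('wrist');print(c['T'])
im=capture('wrist');cv2.imwrite('pics/w3.png',im[:,:,::-1])
cv2.imwrite('pics/w3z.png',cv2.resize(im[60:260,220:420,::-1],None,fx=3,fy=3,interpolation=2))
for t,z in [("loose_pin_center",.04)]:
    for d in spot_point('wrist',t)[:3]:
        p=np.array(d['location'])*[640,400];print(t,round(d['conf'],2),p,onz('wrist',p,z,c))
E
```

```text
time_s: 4.65
tcp_pos: [0.6623, -0.152, 0.2197]
ee_rot: [[-0.742, -0.67, 0.0], [-0.67, 0.742, 0.0], [-0.0, -0.0, -1.0]]
wrist_force: [0.0, 0.6, 0.3]
gripper_width: 1.0
4.65 [ 0.6623 -0.152   0.2197] [  0.6744  27.5138   8.787   -0.0063 -71.2639 -48.567 ] [ 0.5848 -0.638  -0.1201  0.0579 -0.0337  0.0986]
[[-0.6709 -0.7124 -0.2058  0.6062]
 [ 0.7416 -0.645  -0.1847 -0.2032]
 [-0.0012 -0.2766  0.961   0.3809]
 [ 0.      0.      0.      1.    ]]
loose_pin_center 0.84 [326.08 175.68] [ 0.6575 -0.1506  0.04  ]
loose_pin_center 0.83 [322.688  32.6  ] [ 0.5634 -0.2406  0.04  ]
loose_pin_center 0.56 [322.88 106.6 ] [ 0.6105 -0.1976  0.04  ]
```

View pics/w3.png

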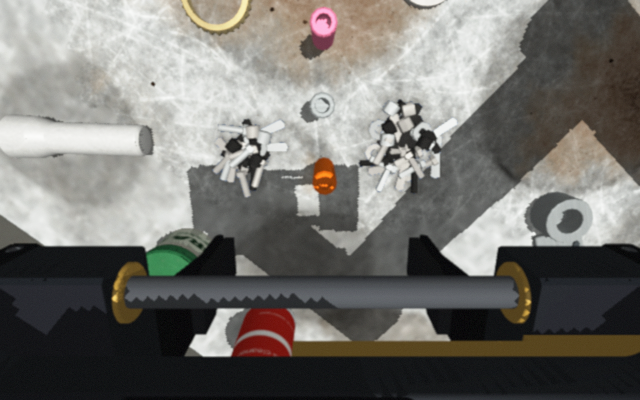

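View pics/w3z.png

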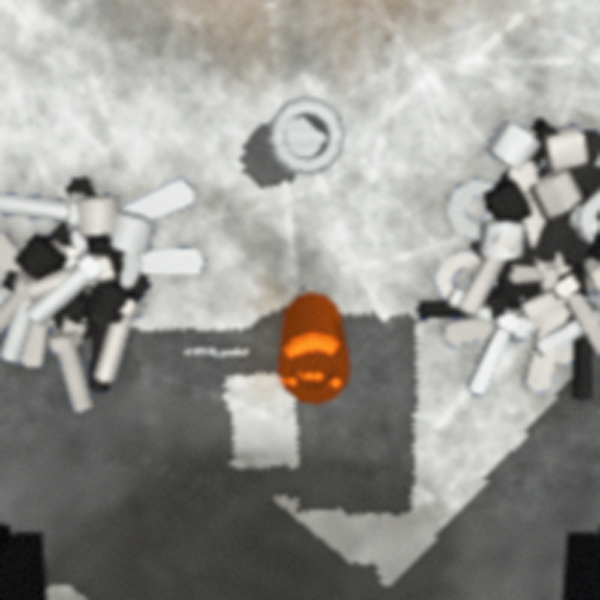

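The grey pin's top is at px (322.3,105.3) with orange behind it and pink in front. Bolt heaps start about 45 mm to each side, so I'll descend with a 5 cm opening and the tips at 40 mm.

```bash
python3 - <<'E'
from h import *
np.set_printoptions(precision=4,suppress=True)
s=sense();c=get_calibration('wrist')
p=onz('wrist',(322.3,105.3),.08,c);print(p,onz('wrist',(322.5,106),.04,c))
R=s['ee_rot'];print(R.T@(np.array([p[0],p[1],.042])-s['tcp_pos'])*100)
E
```

```text
[ 0.6096 -0.199   0.08  ] [ 0.6104 -0.198   0.04  ]
[ 7.0949  0.0315 17.8067]
```

```bash
python3 -m inch '[{"fingers":5,"delta_pos":[4,0,2],"spin":0},{"fingers":5,"delta_pos":[7.1,0,5],"spin":0},{"fingers":5,"delta_pos":[7.1,0,8],"spin":0},{"fingers":5,"delta_pos":[7.1,0,8],"spin":0},{"fingers":5,"delta_pos":[7.1,0,8],"spin":0},{"fingers":5,"delta_pos":[7.1,0,8],"spin":0}]'
python3 - <<'E'
from h import *;import cv2
np.set_printoptions(precision=4,suppress=True)
s=sense();print(s['gripper_width'],s['tcp_pos'])
im=capture('wrist');cv2.imwrite('pics/w4.png',im[:,:,::-1])
R=s['ee_rot'];print(R.T@(np.array([.6096,-.199,.038])-s['tcp_pos'])*100)
for z in (.08,.04): print(proj('wrist',(.6096,-.199,z)))
E
```

```text
time_s: 5.35
tcp_pos: [0.6114, -0.2001, 0.1418]
ee_rot: [[-0.742, -0.671, 0.004], [-0.671, 0.742, -0.001], [-0.002, -0.003, -1.0]]
wrist_force: [-0.2, 0.6, 0.7]
gripper_width: 0.597
0.5973791060019801 [ 0.6114 -0.2001  0.1418]
[ 0.0796  0.2367 10.3811]
[325.1932 215.6383]
[324.844  199.1341]
```

View pics/w4.png

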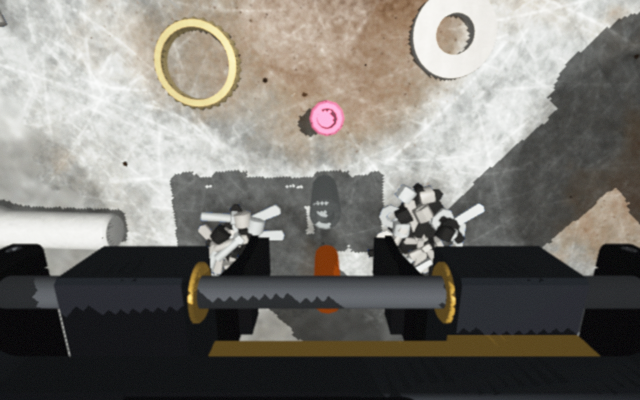

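The pin is shaded at px (323,190–225), midway between the jaws (column 324), and the bolt heaps are clear of the finger tips. Descending and gripping.

```bash
python3 -m inch '[{"fingers":5,"delta_pos":[0,0.1,3],"spin":0},{"fingers":5,"delta_pos":[0,0.1,6],"spin":0},{"fingers":5,"delta_pos":[0,0.1,8.5],"spin":0},{"fingers":5,"delta_pos":[0,0.1,10.3],"spin":0},{"fingers":5,"delta_pos":[0,0.1,10.3],"spin":0},{"fingers":5,"delta_pos":[0,0.1,10.3],"spin":0}]'
```

```text
time_s: 6.0
tcp_pos: [0.6101, -0.1998, 0.0378]
ee_rot: [[-0.742, -0.67, 0.002], [-0.67, 0.742, -0.001], [-0.001, -0.002, -1.0]]
wrist_force: [0.3, 0.8, 1.1]
gripper_width: 0.577
```

```bash
python3 -m inch '[{"fingers":1.5,"delta_pos":[0,0,0],"spin":0},{"fingers":1.5,"delta_pos":[0,0,0],"spin":0},{"fingers":1.5,"delta_pos":[0,0,0],"spin":0},{"fingers":1.5,"delta_pos":[0,0,0],"spin":0},{"fingers":1.5,"delta_pos":[0,0,0],"spin":0},{"fingers":1.5,"delta_pos":[0,0,0],"spin":0},{"fingers":1.5,"delta_pos":[0,0,0],"spin":0},{"fingers":1.5,"delta_pos":[0,0,0],"spin":0}]'
python3 - <<'E'
from h import *;import cv2
im=capture('side');cv2.imwrite('pics/s5.png',cv2.resize(im[180:300,270:430,::-1],None,fx=4,fy=4,interpolation=2))
E
```

```text
time_s: 6.8
tcp_pos: [0.609, -0.2, 0.0369]
ee_rot: [[-0.743, -0.67, 0.0], [-0.67, 0.743, -0.0], [-0.0, -0.0, -1.0]]
wrist_force: [-0.2, 0.5, 3.4]
gripper_width: 0.247
```

View pics/s5.png

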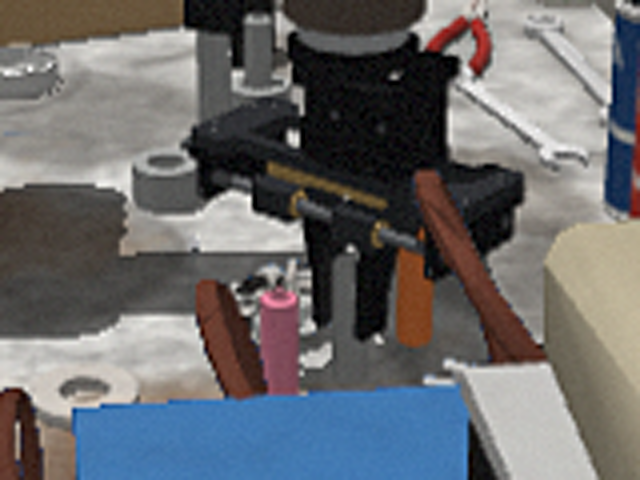

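Width is 21.5 mm, so the pin is held upright. I'll lift first, then carry it over the bore at a height of 12 cm.

```bash
python3 -m inch '[{"fingers":1.5,"delta_pos":[0,0,-2],"spin":0},{"fingers":1.5,"delta_pos":[0,0,-5],"spin":0},{"fingers":1.5,"delta_pos":[0,0,-9],"spin":0},{"fingers":1.5,"delta_pos":[0,0,-12],"spin":0},{"fingers":1.5,"delta_pos":[0,2,-12],"spin":-3},{"fingers":1.5,"delta_pos":[-2,5,-12],"spin":-6},{"fingers":1.5,"delta_pos":[-4,9,-12],"spin":-9},{"fingers":1.5,"delta_pos":[-6,13,-12],"spin":-12},{"fingers":1.5,"delta_pos":[-8,17,-12],"spin":-15},{"fingers":1.5,"delta_pos":[-10,21,-12],"spin":-18},{"fingers":1.5,"delta_pos":[-11.2,24,-12],"spin":-18},{"fingers":1.5,"delta_pos":[-11.8,25.5,-12],"spin":-18},{"fingers":1.5,"delta_pos":[-12,26.2,-12],"spin":-18},{"fingers":1.5,"delta_pos":[-12,26.2,-12],"spin":-18},{"fingers":1.5,"delta_pos":[-12,26.2,-12],"spin":-18},{"fingers":1.5,"delta_pos":[-12,26.2,-12],"spin":-18},{"fingers":1.5,"delta_pos":[-12,26.2,-12],"spin":-18}]'
python3 - <<'E'
from h import *;import cv2
np.set_printoptions(precision=4,suppress=True)
s=sense();print(s['time_s'],s['tcp_pos'],s['joint_velocities'])
c=get_calibration('wrist')
im=capture('wrist');cv2.imwrite('pics/w6.png',im[:,:,::-1])
im=capture('scene');cv2.imwrite('pics/sc6.png',cv2.resize(im[100:240,240:400,::-1],None,fx=4,fy=4,interpolation=2))
im=capture('side');cv2.imwrite('pics/si6.png',cv2.resize(im[120:250,250:410,::-1],None,fx=4,fy=4,interpolation=2))
R=s['ee_rot'];print(R.T@(np.array([.5227,.0754,.043])-s['tcp_pos'])*100)
for n in('wrist','scene','side'):
  for p in ((.5227,.0754,.032),tuple(s['tcp_pos']),tuple(s['tcp_pos']+[0,0,-.037]),tuple(s['tcp_pos']+[0,0,.043])): print(n,proj(n,p,c if n=='wrist' else None))
E
```

```text
time_s: 8.55
tcp_pos: [0.5228, 0.0742, 0.1564]
ee_rot: [[-0.501, -0.866, -0.0], [-0.866, 0.501, -0.0], [0.0, 0.0, -1.0]]
wrist_force: [0.3, -1.1, -1.8]
gripper_width: 0.238
8.55 [0.5228 0.0742 0.1564] [ 0.138  -0.1088 -0.0966 -0.0458 -0.0449 -0.0808]
[-0.1031  0.0657 11.3426]
wrist [322.5025 194.0784]
wrist [321.8892 256.584 ]
wrist [321.8183 230.1285]
wrist [322.0187 304.8997]
scene [314.7367 214.8094]
scene [313.5407 181.5008]
scene [313.9877 192.0308]
scene [312.9938 168.6187]
side [311.8348 219.7533]
side [310.9831 178.6722]
side [311.259  191.2004]
side [310.656  163.8202]
```

View pics/w6.png

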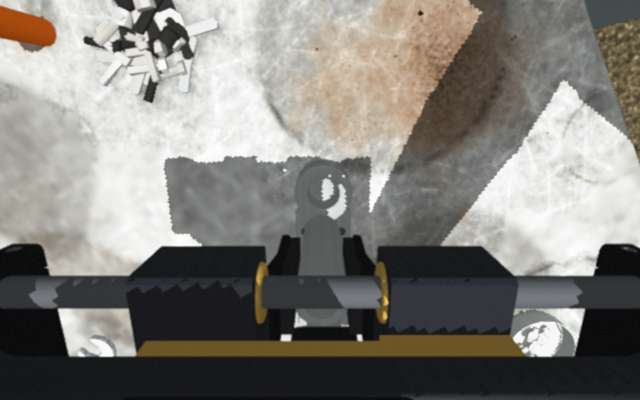

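View pics/sc6.png

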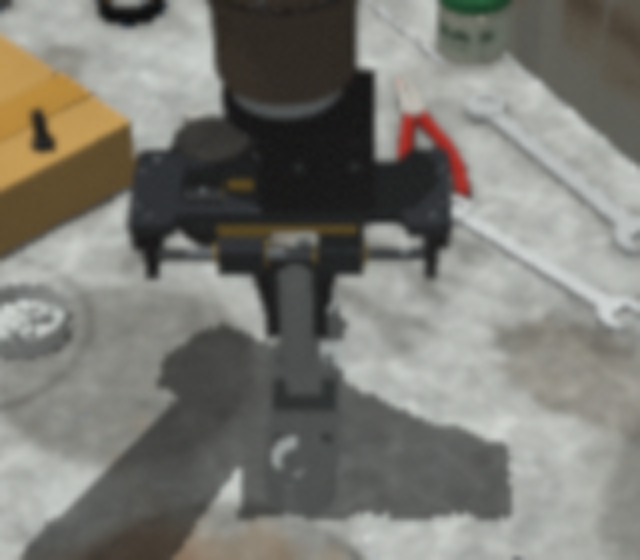

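View pics/si6.png

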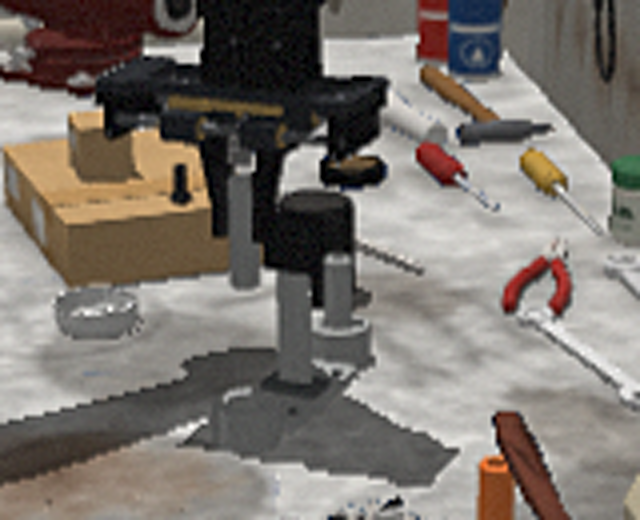

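```bash
python3 - <<'E'
import cv2
a=cv2.imread('pics/w6.png')[145:275,260:385];a=cv2.convertScaleAbs(a,alpha=1.6)
cv2.imwrite('pics/w6z.png',cv2.resize(a,None,fx=4.5,fy=4.5,interpolation=2))
E
```

```text
(no output)
```

View pics/w6z.png

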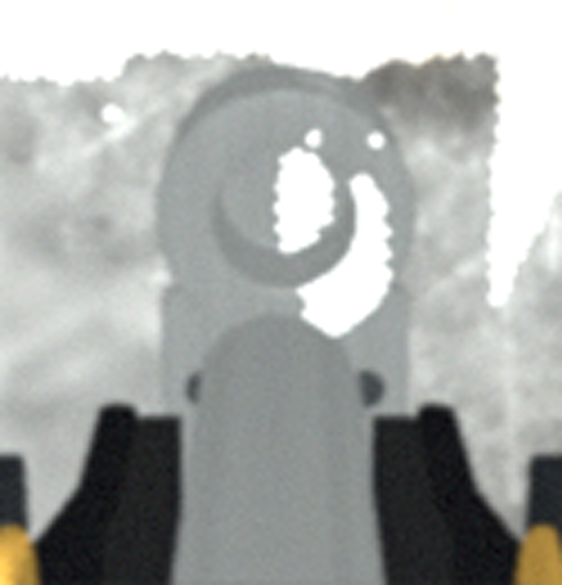

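Bore mouth is at px (323.1,193.4), as predicted to within 1 px. The pin foot's front edge is at row 215 and the pin centred at column 322.8. The residual is about (+0.5, +0.7) mm; I'll descend to just above the mouth and recheck.

```bash
python3 -m inch '[{"fingers":1.5,"delta_pos":[0.05,0.07,2],"spin":0},{"fingers":1.5,"delta_pos":[0.05,0.07,4],"spin":0},{"fingers":1.5,"delta_pos":[0.05,0.07,6],"spin":0},{"fingers":1.5,"delta_pos":[0.05,0.07,7.4],"spin":0},{"fingers":1.5,"delta_pos":[0.05,0.07,7.7],"spin":0},{"fingers":1.5,"delta_pos":[0.05,0.07,7.7],"spin":0},{"fingers":1.5,"delta_pos":[0.05,0.07,7.7],"spin":0},{"fingers":1.5,"delta_pos":[0.05,0.07,7.7],"spin":0},{"fingers":1.5,"delta_pos":[0.05,0.07,7.7],"spin":0}]'
python3 - <<'E'
from h import *;import cv2
np.set_printoptions(precision=4,suppress=True)
s=sense();print(s['tcp_pos'])
c=get_calibration('wrist')
im=capture('wrist');a=cv2.convertScaleAbs(im[180:290,260:385,::-1],alpha=1.6)
cv2.imwrite('pics/w7z.png',cv2.resize(a,None,fx=5,fy=5,interpolation=2))
im=capture('scene');cv2.imwrite('pics/sc7.png',cv2.resize(im[160:240,270:370,::-1],None,fx=6,fy=6,interpolation=2))
im=capture('side');cv2.imwrite('pics/si7.png',cv2.resize(im[170:250,270:370,::-1],None,fx=6,fy=6,interpolation=2))
for p in ((.5222,.0751,.032),s['tcp_pos'],s['tcp_pos']+[0,0,-.037]): print([proj(n,p,c if n=='wrist' else None) for n in('wrist','scene','side')])
E
```

```text
time_s: 9.6
tcp_pos: [0.5221, 0.0751, 0.0803]
ee_rot: [[-0.5, -0.866, 0.001], [-0.866, 0.5, 0.001], [-0.001, -0.001, -1.0]]
wrist_force: [0.6, 0.4, -1.4]
gripper_width: 0.245
[0.5221 0.0751 0.0803]
[array([321.753 , 223.6032]), array([314.6287, 214.9433]), array([311.6694, 219.8025])]
[array([321.9019, 256.5178]), array([314.0576, 202.5162]), array([311.2888, 204.0884])]
[array([321.8951, 229.991 ]), array([314.4727, 212.1007]), array([311.5567, 216.1523])]
```

View pics/w7z.png

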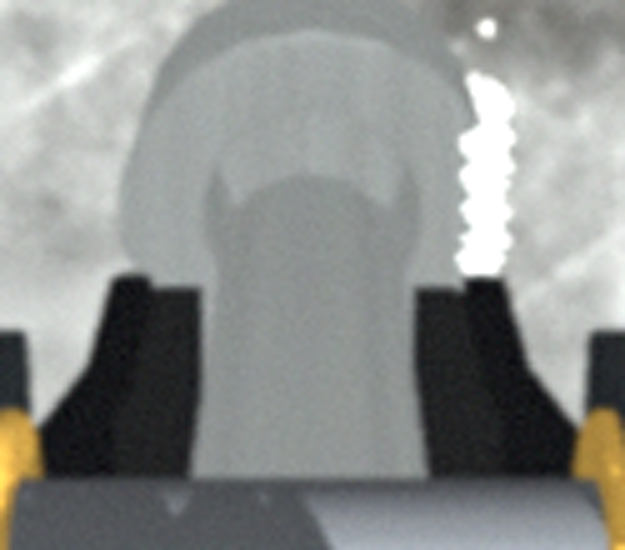

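View pics/sc7.png

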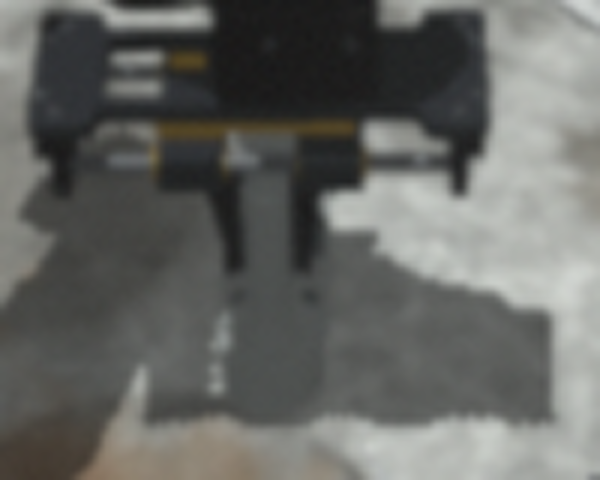

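View pics/si7.png

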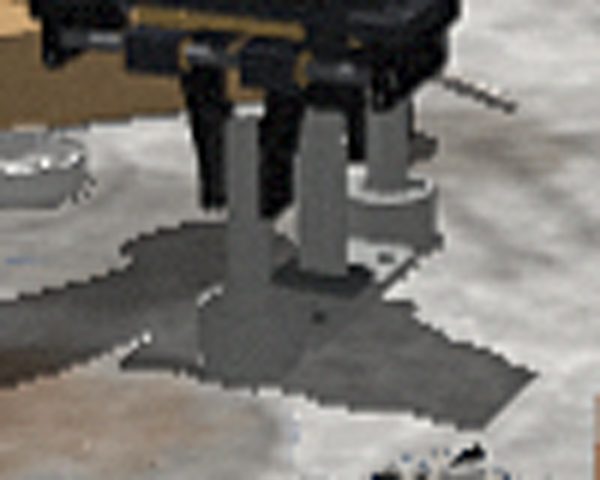

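The pin is centred laterally within about 0.3 mm and sits about 0.8 mm back along tool x. I'll correct that and insert.

```bash
python3 -m inch '[{"fingers":1.5,"delta_pos":[0.08,0,0.2],"spin":0},{"fingers":1.5,"delta_pos":[0.08,0,0.6],"spin":0},{"fingers":1.5,"delta_pos":[0.08,0,1.0],"spin":0},{"fingers":1.5,"delta_pos":[0.08,0,1.4],"spin":0},{"fingers":1.5,"delta_pos":[0.08,0,1.6],"spin":0},{"fingers":1.5,"delta_pos":[0.08,0,1.6],"spin":0},{"fingers":1.5,"delta_pos":[0.08,0,1.6],"spin":0}]'
```

```text
time_s: 10.45
tcp_pos: [0.5213, 0.0743, 0.0635]
ee_rot: [[-0.499, -0.866, -0.0], [-0.866, 0.499, -0.0], [0.0, -0.0, -1.0]]
wrist_force: [-0.4, 0.0, -1.0]
gripper_width: 0.247
```

```bash
python3 -m inch '[{"fingers":1.5,"delta_pos":[0,0,0.4],"spin":0},{"fingers":1.5,"delta_pos":[0,0,0.8],"spin":0},{"fingers":1.5,"delta_pos":[0,0,1.2],"spin":0},{"fingers":1.5,"delta_pos":[0,0,1.6],"spin":0},{"fingers":1.5,"delta_pos":[0,0,1.8],"spin":0},{"fingers":1.5,"delta_pos":[0,0,1.9],"spin":0},{"fingers":1.5,"delta_pos":[0,0,1.9],"spin":0},{"fingers":1.5,"delta_pos":[0,0,1.9],"spin":0}]'
```

```text
time_s: 11.25
tcp_pos: [0.5214, 0.0743, 0.0447]
ee_rot: [[-0.5, -0.866, 0.0], [-0.866, 0.5, 0.0], [-0.0, -0.0, -1.0]]
wrist_force: [-0.3, -0.5, -0.9]
gripper_width: 0.245
```

```bash
python3 -m inch '[{"fingers":1.5,"delta_pos":[0,0,0.1],"spin":0},{"fingers":1.5,"delta_pos":[0,0,0.15],"spin":0},{"fingers":1.5,"delta_pos":[0,0,0.15],"spin":0},{"fingers":1.5,"delta_pos":[0,0,0.15],"spin":0}]'; python3 - <<'E'
from h import *;import cv2
im=capture('side');cv2.imwrite('pics/si8.png',cv2.resize(im[170:250,270:370,::-1],None,fx=6,fy=6,interpolation=2))
E
```

```text
time_s: 11.65
tcp_pos: [0.5213, 0.0742, 0.0431]
ee_rot: [[-0.5, -0.866, 0.0], [-0.866, 0.5, -0.0], [-0.0, -0.0, -1.0]]
wrist_force: [-0.5, -0.0, -1.2]
gripper_width: 0.244
```

View pics/si8.png

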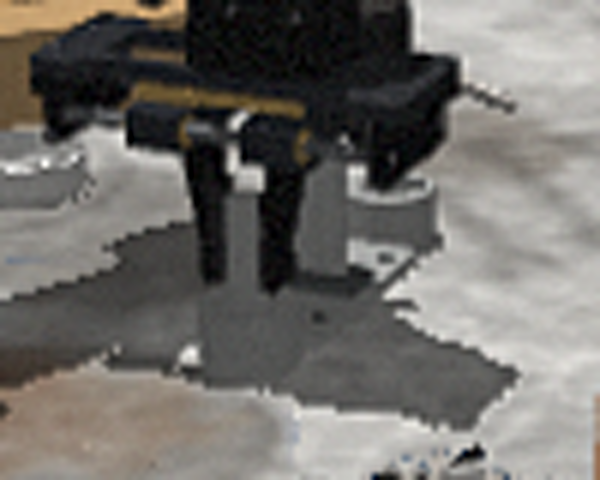

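The pin is deep in the bore with no contact force yet, so I'll ease down a touch more.

```bash
python3 -m inch '[{"fingers":1.5,"delta_pos":[0,0,0.05],"spin":0},{"fingers":1.5,"delta_pos":[0,0,0.1],"spin":0},{"fingers":1.5,"delta_pos":[0,0,0.1],"spin":0}]'
```

```text
time_s: 12.0
tcp_pos: [0.5214, 0.0743, 0.0429]
ee_rot: [[-0.499, -0.867, 0.0], [-0.867, 0.499, -0.0], [-0.0, -0.0, -1.0]]
wrist_force: [-1.1, 0.6, 4.9]
gripper_width: 0.242
```

Floor contact shows as a +6 N step. Releasing.

```bash
python3 -m inch '[{"fingers":3,"delta_pos":[0,0,0],"spin":0},{"fingers":4,"delta_pos":[0,0,0],"spin":0},{"fingers":5,"delta_pos":[0,0,0],"spin":0},{"fingers":5,"delta_pos":[0,0,0],"spin":0},{"fingers":5,"delta_pos":[0,0,0],"spin":0},{"fingers":5,"delta_pos":[0,0,-1],"spin":0},{"fingers":5,"delta_pos":[0,0,-3],"spin":0},{"fingers":5,"delta_pos":[0,0,-7],"spin":0},{"fingers":5,"delta_pos":[0,0,-11],"spin":0},{"fingers":5,"delta_pos":[0,0,-15],"spin":0},{"fingers":5,"delta_pos":[0,0,-19],"spin":0},{"fingers":5,"delta_pos":[-4,0,-21],"spin":0},{"fingers":5,"delta_pos":[-8,0,-21],"spin":0},{"fingers":5,"delta_pos":[-11,0,-21],"spin":0},{"fingers":5,"delta_pos":[-11,0,-21],"spin":0},{"fingers":5,"delta_pos":[-11,0,-21],"spin":0},{"fingers":5,"delta_pos":[-11,0,-21],"spin":0}]'
python3 - <<'E'
from h import *;import cv2
np.set_printoptions(precision=4,suppress=True)
s=sense();print(s['time_s'],s['tcp_pos'],s['ee_rot'][:2,0])
c=get_calibration('wrist')
im=capture('wrist');cv2.imwrite('pics/w9.png',im[:,:,::-1])
cv2.imwrite('pics/w9z.png',cv2.resize(im[60:260,220:420,::-1],None,fx=3,fy=3,interpolation=2))
for t,z in [("fitted_pin_center",.046),("filled_bore",.032),("empty_bore",.032),("carrier_grip",.125),("carrier_foot",0)]:
    for d in spot_point('wrist',t)[:3]:
        p=np.array(d['location'])*[640,400];print(t,round(d['conf'],2),p,onz('wrist',p,z,c))
im=capture('side');cv2.imwrite('pics/si9.png',cv2.resize(im[150:270,250:410,::-1],None,fx=4,fy=4,interpolation=2))
E
```

```text
time_s: 13.7
tcp_pos: [0.5757, 0.1688, 0.2523]
ee_rot: [[-0.5, -0.866, -0.0], [-0.866, 0.5, -0.0], [0.0, 0.0, -1.0]]
wrist_force: [-0.9, -0.5, 0.1]
gripper_width: 0.57
13.7 [0.5757 0.1688 0.2523] [-0.4999 -0.8661]
fitted_pin_center 0.96 [322.112 230.28 ] [0.6078 0.2255 0.046 ]
filled_bore 0.57 [320.896 221.48 ] [0.6063 0.2201 0.032 ]
empty_bore 0.75 [320.384  67.08 ] [0.5231 0.0749 0.032 ]
empty_bore 0.45 [318.016 147.6  ] [0.5664 0.1448 0.032 ]
carrier_grip 0.88 [320.128 165.52 ] [0.5655 0.1484 0.125 ]
carrier_foot 0.68 [322.304 144.32 ] [0.5625 0.1475 0.    ]
```

View pics/w9z.png

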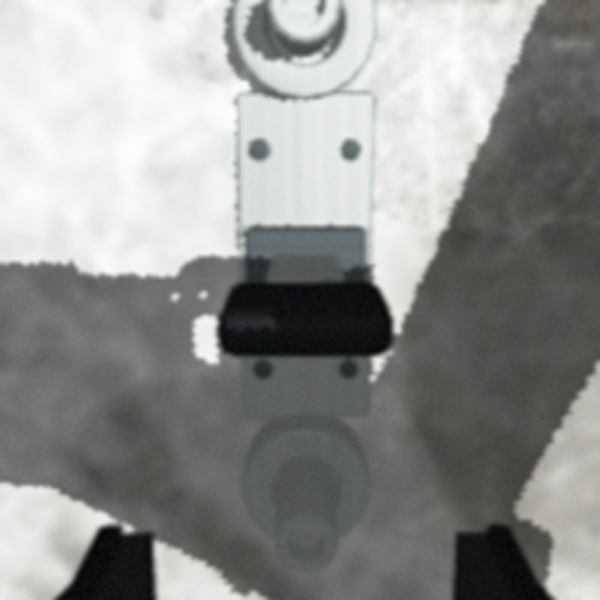

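View pics/si9.png

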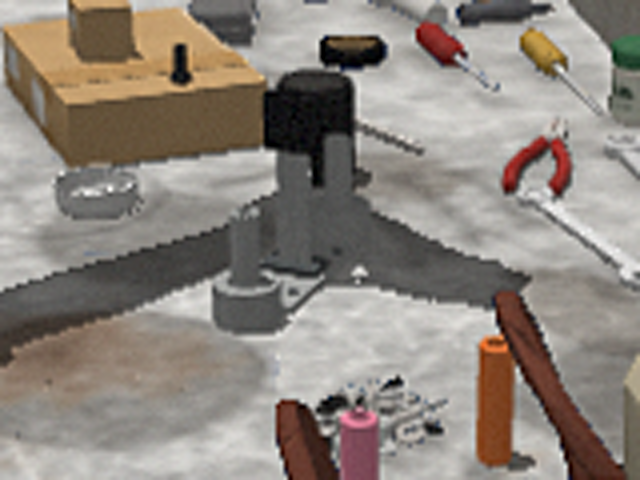

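The loose pin now stands in its socket (scene re-projected (0.523,0.075)), upright and released in both the side and wrist views. Next I'll turn 90° over the grip.

```bash
python3 -m inch '[{"fingers":5,"delta_pos":[2.28,-0.08,0],"spin":-8},{"fingers":5,"delta_pos":[2.28,-0.08,0],"spin":-16},{"fingers":5,"delta_pos":[2.28,-0.08,0],"spin":-24},{"fingers":5,"delta_pos":[2.28,-0.08,0],"spin":-32},{"fingers":5,"delta_pos":[2.28,-0.08,0],"spin":-40},{"fingers":5,"delta_pos":[2.28,-0.08,1],"spin":-48},{"fingers":5,"delta_pos":[2.28,-0.08,2],"spin":-56},{"fingers":5,"delta_pos":[2.28,-0.08,3],"spin":-64},{"fingers":5,"delta_pos":[2.28,-0.08,4],"spin":-72},{"fingers":5,"delta_pos":[2.28,-0.08,5],"spin":-80},{"fingers":5,"delta_pos":[2.28,-0.08,5],"spin":-87},{"fingers":5,"delta_pos":[2.28,-0.08,5],"spin":-90},{"fingers":5,"delta_pos":[2.28,-0.08,5],"spin":-90},{"fingers":5,"delta_pos":[2.28,-0.08,5],"spin":-90},{"fingers":5,"delta_pos":[2.28,-0.08,5],"spin":-90},{"fingers":5,"delta_pos":[2.28,-0.08,5],"spin":-90}]'
python3 - <<'E'
from h import *;import cv2
np.set_printoptions(precision=4,suppress=True)
s=sense();print(s['time_s'],s['tcp_pos'],s['ee_rot'][:2,0])
c=get_calibration('wrist')
im=capture('wrist');cv2.imwrite('pics/w10.png',im[:,:,::-1])
for p in [(.565,.1486,.148),(.5615,.1425,.148),(.5685,.1547,.148)]: print(proj('wrist',p,c))
print(s['ee_rot'].T@(np.array([.565,.1486,.103])-s['tcp_pos'])*100)
E
```

```text
time_s: 15.65
tcp_pos: [0.5655, 0.1494, 0.2022]
ee_rot: [[0.866, -0.5, 0.0], [-0.5, -0.866, 0.0], [0.0, -0.0, -1.0]]
wrist_force: [-0.2, 0.4, -0.2]
gripper_width: 0.573
15.65 [0.5655 0.1494 0.2022] [ 0.866 -0.5  ]
[321.913  220.9968]
[332.7096 220.9745]
[311.1168 221.019 ]
[-0.0075  0.0956  9.9153]
```

View pics/w10.png

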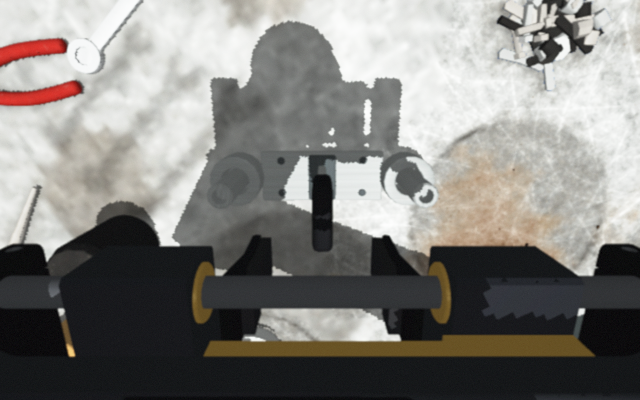

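The grip is at column 322, midway between the jaws, with both pins standing either side at (235,180) and (420,185). Descending and gripping.

```bash
python3 -m inch '[{"fingers":5,"delta_pos":[0,0.08,3],"spin":0},{"fingers":5,"delta_pos":[0,0.08,6],"spin":0},{"fingers":5,"delta_pos":[0,0.08,8.5],"spin":0},{"fingers":5,"delta_pos":[0,0.08,9.6],"spin":0},{"fingers":5,"delta_pos":[0,0.08,9.9],"spin":0},{"fingers":5,"delta_pos":[0,0.08,9.9],"spin":0},{"fingers":5,"delta_pos":[0,0.08,9.9],"spin":0},{"fingers":4,"delta_pos":[0,0.08,9.9],"spin":0},{"fingers":3,"delta_pos":[0,0.08,9.9],"spin":0},{"fingers":2,"delta_pos":[0,0.08,9.9],"spin":0},{"fingers":1.5,"delta_pos":[0,0.08,9.9],"spin":0},{"fingers":1,"delta_pos":[0,0.08,9.9],"spin":0},{"fingers":0.5,"delta_pos":[0,0.08,9.9],"spin":0},{"fingers":0.5,"delta_pos":[0,0.08,9.9],"spin":0},{"fingers":0.5,"delta_pos":[0,0.08,9.9],"spin":0},{"fingers":0.5,"delta_pos":[0,0.08,9.9],"spin":0},{"fingers":0.5,"delta_pos":[0,0.08,9.9],"spin":0}]'
```

```text
time_s: 17.4
tcp_pos: [0.5652, 0.1488, 0.1031]
ee_rot: [[0.866, -0.5, 0.0], [-0.5, -0.866, 0.0], [0.0, -0.0, -1.0]]
wrist_force: [-0.4, 0.2, 1.3]
gripper_width: 0.159
```

Width is 13.8 mm, so the grip is held. Lifting gently, 13 cm.

```bash
python3 -m inch '[{"fingers":0.5,"delta_pos":[0,0,-0.2],"spin":0},{"fingers":0.5,"delta_pos":[0,0,-0.6],"spin":0},{"fingers":0.5,"delta_pos":[0,0,-1.2],"spin":0},{"fingers":0.5,"delta_pos":[0,0,-2],"spin":0},{"fingers":0.5,"delta_pos":[0,0,-3],"spin":0},{"fingers":0.5,"delta_pos":[0,0,-4],"spin":0},{"fingers":0.5,"delta_pos":[0,0,-5],"spin":0},{"fingers":0.5,"delta_pos":[0,0,-6],"spin":0},{"fingers":0.5,"delta_pos":[0,0,-7],"spin":0},{"fingers":0.5,"delta_pos":[0,0,-8],"spin":0},{"fingers":0.5,"delta_pos":[0,0,-9],"spin":0},{"fingers":0.5,"delta_pos":[0,0,-10],"spin":0},{"fingers":0.5,"delta_pos":[0,0,-11],"spin":0},{"fingers":0.5,"delta_pos":[0,0,-11.9],"spin":0},{"fingers":0.5,"delta_pos":[0,0,-12.5],"spin":0},{"fingers":0.5,"delta_pos":[0,0,-12.9],"spin":0},{"fingers":0.5,"delta_pos":[0,0,-13],"spin":0},{"fingers":0.5,"delta_pos":[0,0,-13],"spin":0},{"fingers":0.5,"delta_pos":[0,0,-13],"spin":0},{"fingers":0.5,"delta_pos":[0,0,-13],"spin":0}]'
python3 - <<'E'
from h import *;import cv2
np.set_printoptions(precision=4,suppress=True)
s=sense();print(s['time_s'],s['tcp_pos'],s['joint_velocities'],s['moment'])
im=capture('wrist');cv2.imwrite('pics/w11.png',im[:,:,::-1])
im=capture('side');cv2.imwrite('pics/si11.png',cv2.resize(im[90:250,220:420,::-1],None,fx=3.5,fy=3.5,interpolation=2))
im=capture('scene');cv2.imwrite('pics/sc11.png',cv2.resize(im[70:250,220:420,::-1],None,fx=3,fy=3,interpolation=2))
E
```

```text
time_s: 19.4
tcp_pos: [0.5649, 0.1486, 0.2325]
ee_rot: [[0.866, -0.5, -0.001], [-0.5, -0.866, -0.0], [-0.001, 0.001, -1.0]]
wrist_force: [0.2, 0.2, -5.5]
gripper_width: 0.157
19.4 [0.5649 0.1486 0.2325] [-0.0246 -0.0079  0.2499  0.1614 -0.0009  0.0261] [0.0089 0.013  0.0167]
```

View pics/si11.png

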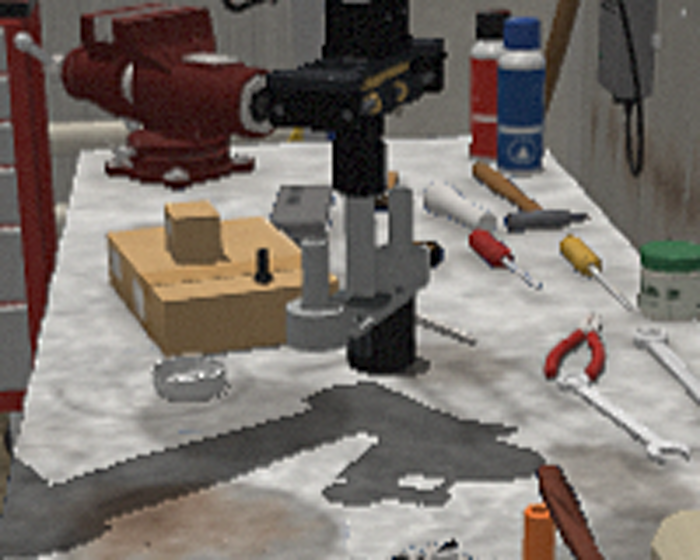

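View pics/sc11.png

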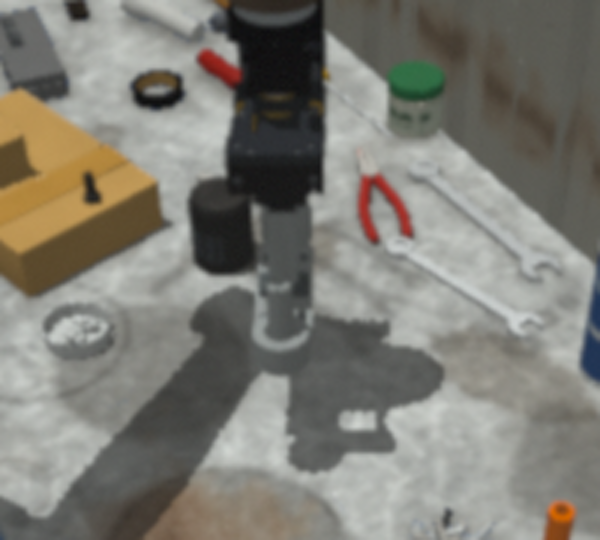

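View pics/w11.png

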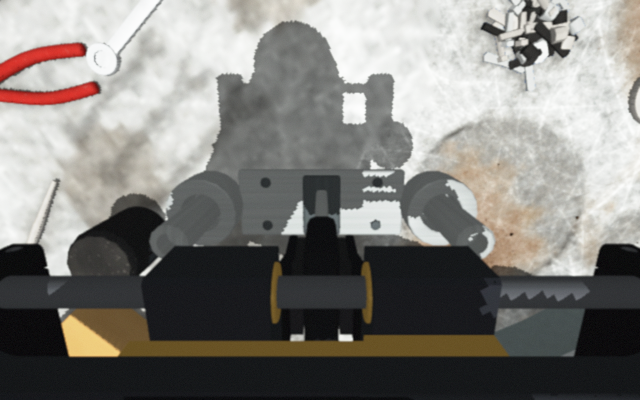

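The lift is 129 mm. The plate edge is level in the wrist view (row ~169 on both sides), both pins stand, and the load of about 6 N fits the carrier plus two pins. I'll let it settle and then hand in.

```bash
python3 -m inch '[{"fingers":0.5,"delta_pos":[0,0,0],"spin":0},{"fingers":0.5,"delta_pos":[0,0,0],"spin":0},{"fingers":0.5,"delta_pos":[0,0,0],"spin":0},{"fingers":0.5,"delta_pos":[0,0,0],"spin":0},{"fingers":0.5,"delta_pos":[0,0,0],"spin":0},{"fingers":0.5,"delta_pos":[0,0,0],"spin":0}]'
python3 - <<'E'
from h import *;import cv2
im=capture('wrist');a=cv2.imread('pics/w11.png')[:,:,::-1]
print('change',abs(im.astype(int)-a)[150:260,140:500].mean())
print(sense()['tcp_pos'],sense()['gripper_width'])
print(finish_job())
E
```

```text
time_s: 20.15
tcp_pos: [0.5651, 0.1487, 0.2331]
ee_rot: [[0.866, -0.5, 0.0], [-0.5, -0.866, -0.0], [0.0, -0.0, -1.0]]
wrist_force: [-0.5, 0.7, -5.2]
gripper_width: 0.161
change 2.1336868686868686
[0.56510371 0.14872424 0.2330415 ] 0.15852317264055402
the job is handed in; nothing more can be done
None
```

The job is done and handed in at about 20 s of the 51 s allowed. The loose pin stands in the empty socket, and the arm is holding the carrier by its grip about 13 cm above the bench.

- **Placing the pin:** I picked the grey pin from between the orange and pink look-alikes. I lowered it into the empty socket until it touched the floor (a rise of about 6 N at the expected height) and let go. The wrist and side views showed it standing upright.
- **Lifting the carrier:** I gripped it across the 14 mm (the gripper read 13.8 mm) and lifted it straight up.
- **Last checks:**
  - The underside works out at about 0.13 m, from the tool height before and after the lift.
  - The plate looked level in the wrist view, and both pins were standing in their sockets.
  - The load on the wrist was about 6 N, which fits the carrier with both pins.
  - The arm was still: its pose and gripper opening held steady over the last 0.75 s.
- **Bystanders:** I did not touch any other part or look-alike. I did not measure their positions again at the end.
- **Disagreements:** Position estimates from the different cameras differed by 1–2 mm. The fixed-camera estimates of the grip were off by up to about 2 cm. I used the wrist camera for the bore and grip positions.

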